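# Seat the offset sampling tube in its two-post stand

### The arm

A 6-joint arm with a two-finger parallel gripper is mounted at the origin on a cart in front of the work surface, level with it; the furniture and walls round the work are solid. World frame = base frame: x ahead of the robot, y to its left, z up, the work surface at z = 0. Lengths are in m, angles in rad, forces in N, time in s.
With the tool pointing down it reaches from about 0.325 to 0.85 m from the base axis. Payload 4.4 kg.
Tool frame: the origin (TCP) lies midway between the tips of the shut fingers; the grasp point (between the pads) lies 19 mm behind it (ctrl.tcp_to_grasp is the distance from the TCP to the grasp point, in m); z points along the fingers, y is the line along which they close (so a half turn about z gives the same grasp; the last joint's range is limited). The gripper opens to 94 mm and grips with 3 to 60 N. Pads are 16 mm wide; open, the fingers measure 119 mm over their backs; the gripper's body (75 mm by 177 mm) begins 78 mm behind the grasp point.
Start: joints at [-1.308, 0.207, 1.542, -0, 1.393, -0.15], TCP at [0.231, -0.527, 0.205] pointing down, gripper open.
Joint ranges: [-2.73, 2.73], [-0.86, 2.22], [0.23, 2.46], [-1.11, 4.25], [0.08, 2.63], [-2.82, 2.82]. Speed limits (rad/s): [2.79, 2.79, 3.14, 3.14, 3.14, 3.14].

### API

Orientations are given as [roll, pitch, yaw] about the fixed x, y, z axes, in that order (R = Rz(yaw) Ry(pitch) Rx(roll)).
In Python, from plant import ctrl gives the robot as it stands. The module is installed in compiled form; this text tells all that it offers.
- The arm moves only by the tool send_rows, never from a script. Its argument "increments" is a list of rows, each a list of 3 entries, a list of its own where there are three numbers: the opening, from 0 (shut) to 1 (fully open), then the shift along the tool's x, y, z scaled (see below), then the turn, a rotation vector about the tool's x, y, z scaled (see below). In form: [[jaw, [x, y, z], [rx, ry, rz]], ...]. A call has exactly 5 rows; each row is the pose to reach, as a shift and turn from the pose commanded when the call began, along the tool's axes at that moment, turning the shorter way round; what a row does not reach only later rows make up. The controller multiplies each number of a shift by 150 mm and each number of a turn by pi rad. A row lasts 1/12 s, in which the tool goes at most 41.7 mm and 7.16 degrees, less where a joint would pass 70% of its speed; a pose out of reach is approached as far as the arm can. A call with a number of a shift or a turn outside -1 to 1 is refused whole. A call with a gripper value outside its range is refused whole. The fingers move at their own pace and stop on an object; "newtons" is the grip in N (left out, the last holds). Time passes only in rows, so rows that repeat a pose let the fingers close, or fill a call up. It gives the time, the measured TCP pose, the force, the opening and the grip force at its end, in the units of the state.
- ctrl.read_state(): the state, without advancing time (a new reading comes with each control period).
- ctrl.grab_frame(name): name is "scene" or "top" or "wrist"; returns the picture (400x640x3 uint8, blue, green, red); there is no depth.
- ctrl.get_calibration(name): a dict with "intrinsics" (3x3 intrinsics, pixels), "rvec" (rotation vector, rad) and "tvec" (3), from world to camera coordinates, as OpenCV has them. Camera axes: x right, y down, z forward; pixel columns grow to the right and rows downward; lengths in m; the calibration is good to about 2 mm. A picture is of the moment at which its call begins: read the wrist's pose just before it. get_calibration takes no time and is no camera call; for the wrist camera it gives the pose at the moment of the call.
- ctrl.hand_in(): hands the job in; it is judged then, once.
The state is a dict: "clock": time; "joints": joint angles; "qvel": joint speeds; "effort": joint torques, N m; "position": TCP position; "orientation": TCP orientation; "force": force on the tool from outside, world axes, zero at the start; "moment": the same for the moment, N m; "finger_gap": finger opening in m; "gripper_force": force on a finger pad.
Only numpy, scipy, OpenCV 4.12 (cv2) and the standard library are available. Lean on these libraries where they do the work, as an engineer would, in place of code of your own. Each camera call takes 0.05 s, during which the arm holds its last target. There are 200 camera calls.

### The job

Put the Z-shaped steel sampling tube away in its stand: pick it up, turn it so that one arm lies in each of the two notches, set it down level with its grip midway between the two posts, and let go. Leave the U-shaped tube where it lies.

Things in the scene. Friction and masses are not known exactly. Their poses are not given: they have to be found in the camera images.
- z_tube_grip (a point): Z-shaped steel tube, 12 mm thick, 160 g, lying flat: centre of its grey grip block (x 18, y 50, z 26 mm; take it across x), 13 mm above the underside that tube and grip share. z up. The tube leaves the grip along +y and -y, bends at y = ±48 mm; its two arms run along x: at y = +48 to x = +86, at y = -48 to x = -86 mm. Loose. A half turn about z maps it onto itself.
- u_tube_grip (a point): The other tube, a bystander, loose: centre of its grip, same tube, grip, sizes and axes as the Z-shaped one, but bent to a U: both arms run to x = +86 mm. It does not fit the stand.
- stand_seat (a point): Stand (fixed): place of the grip's centre when the Z tube is seated, 58 mm above the worktop. Plate 150x150x10 mm; two posts at x,y = (55,48) and (-55,-48) mm, each with a white notch along x, 34 mm long: flat floor 14 mm wide, 45 mm above the worktop, flared cheeks 22 mm higher, mouth 39 mm wide (50 outside). z up. Seated, the tube's x lies along this x, either way round.

How it is judged:
By the outcome, as a careful person would: the job done as asked, in the order asked, and still so for the second after the job is handed in, with the robot touching nothing.
It also fails if it takes over 40 s, if anything falls off the work surface, if the arm or the gripper's body presses on something with over 40 N, if the wrist force passes 120 N, or if a joint passes its speed limit or range.

## Working session

There is one attempt and no reset: what is moved stays moved. The work goes in short steps, Python scripts to look and compute and a tool call to move; the robot and the scene stay as the last step left them, time stands still between calls to the robot, and variables do not carry over. Pictures are saved under pics/ and viewed, at most 10 in all, crops included, and the job is handed in when it is done.

Besides the shell and the picture viewer there is one more tool, called after ">>>" as name([rows], argument=value, ...), one row to a line, values as JSON. send_rows: Moves the arm, as the interface text tells. Shifts and turns lie within -1 to 1; 1 stands for 150 mm of shift or pi rad of turn. Its arguments: {"type":"object","properties":{"increments":{"type":"array"},"newtons":{"type":"number"}},"required":["increments"]}

```bash
mkdir -p pics
cat > h.py <<'E'
import numpy as np, cv2
from plant import ctrl
from scipy.spatial.transform import Rotation as Ro
def ray(name,uv,z,cal=None):
    c=cal or ctrl.get_calibration(name)
    R=cv2.Rodrigues(np.array(c["rvec"],float))[0]; t=np.array(c["tvec"],float).ravel()
    uv=np.array(uv,float).reshape(-1,2); d=np.c_[uv,np.ones(len(uv))]@np.linalg.inv(np.array(c["intrinsics"])).T@R
    o=-R.T@t; z=np.broadcast_to(z,len(uv))
    return o+d*((z-o[2])/d[:,2])[:,None]
def proj(name,P,cal=None):
    c=cal or ctrl.get_calibration(name)
    return cv2.projectPoints(np.array(P,float).reshape(-1,3),np.array(c["rvec"],float),np.array(c["tvec"],float),np.array(c["intrinsics"],float),None)[0].reshape(-1,2)
E
python3 - <<'E'
from h import *
for n in("top","scene"):
    cv2.imwrite(f"pics/{n}0.png",ctrl.grab_frame(n))
    print(n,ray(n,[[0,399],[639,399],[320,200]],0).round(3).tolist())
print(ctrl.read_state(),ctrl.tcp_to_grasp)
E
```

```text
top [[-0.005, 0.932, 0.0], [-0.016, -0.661, 0.0], [0.49, 0.116, 0.0]]
scene [[0.637, 0.855, 0.0], [-0.283, 0.034, 0.0], [0.514, 0.079, 0.0]]
{'clock': 0.1, 'joints': array([-1.30854454e+00,  2.07292338e-01,  1.54275504e+00, -6.77641364e-05,
        1.39353077e+00, -1.50498982e-01]), 'qvel': array([-0.00013785, -0.00130443, -0.00191974, -0.00154684, -0.00115032,
        0.00023643]), 'effort': array([-1.22900714e-03, -3.71864426e+01, -2.82294202e+01,  6.98913401e-02,
        3.11085570e-02, -5.66457584e-05]), 'position': array([ 0.23043186, -0.52602786,  0.20445762]), 'orientation': array([-3.13961960e+00, -2.31764396e-04,  4.12762553e-01]), 'force': array([-1.06503651, -0.30685197, -0.18764318]), 'moment': array([ 0.02335858,  0.03841494, -0.04693091]), 'gripper_force': 0.0, 'finger_gap': 0.09406816855846879} 0.0188
```

View pics/top0.png

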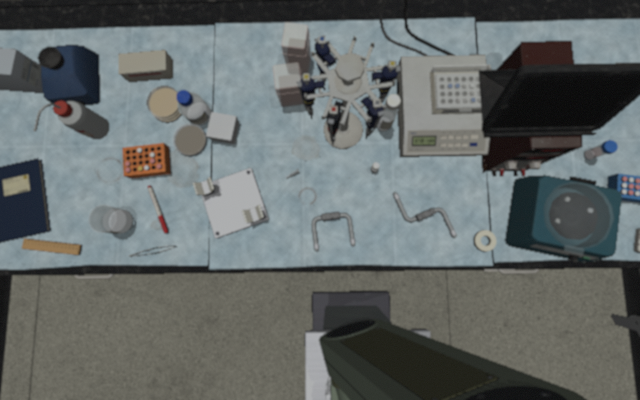

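View pics/scene0.png

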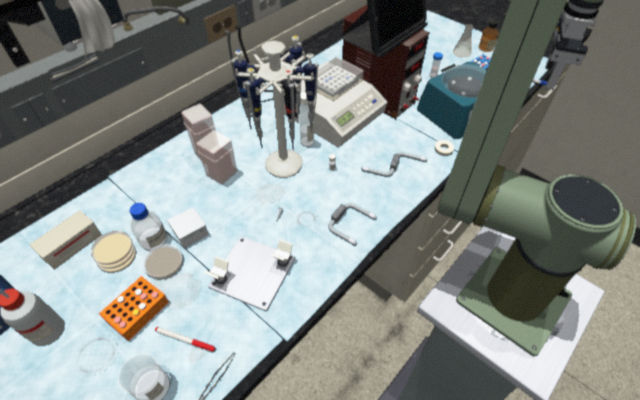

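The top view shows the Z tube: grip near (428,214), bends near (405,219) and (443,208), arm ends near (395,195) and (454,235). It also shows the U at (333,216) and the stand plate centred near (235,203), with posts at (205,187) and (254,214). The scene view confirms this layout.

Run:
```python
from h import *
A=ray("top",[[405,219],[443,208],[395,195],[454,235],[428,214]],.006);print(A.round(3).tolist())
print("scene grip",ray("scene",[395,160],.02).round(3).tolist())
d=A[0]-A[1];print("grip yaw ends",np.linalg.norm(d[:2]),np.degrees(np.arctan2(d[1],d[0])),(A[0]+A[1])[:2]/2,(A[2]+A[3])[:2]/2)
im=ctrl.grab_frame("top");cv2.imwrite("pics/c1.png",np.vstack([cv2.resize(im[160:260,370:490],(720,300),interpolation=2)[:, :] if 0 else cv2.resize(im[165:265,375:495],(480,400),interpolation=2),])) if 0 else None
# plate: white-ish low saturation
hsv=cv2.cvtColor(im,cv2.COLOR_BGR2HSV);m=((hsv[...,1]<28)&(hsv[...,2]>150)).astype(np.uint8)
k=np.zeros_like(m);k[155:250,190:285]=m[155:250,190:285]
c=max(cv2.findContours(k,0,2)[0],key=cv2.contourArea);r=cv2.minAreaRect(c);b=cv2.boxPoints(r);print(r)
B=ray("top",b,.01);print(B.round(3).tolist(),B.mean(0).round(3))
P=ray("top",[[205,187],[254,214]],.06);print(P.round(3).tolist(),P.mean(0))
a=np.hstack([cv2.resize(im[160:250,190:285],(380,360),interpolation=2),cv2.resize(im[165:255,380:475],(380,360),interpolation=2)]);cv2.imwrite("pics/c1.png",a)
c=ctrl.get_calibration("wrist");s=ctrl.read_state();R=cv2.Rodrigues(np.array(c["rvec"]))[0];Rt=Ro.from_euler("xyz",s["orientation"]).as_matrix()
print("cam in tool",(Rt.T@(-R.T@np.array(c["tvec"]).ravel()-s["position"])).round(3),(R@Rt).round(2).tolist(),c["intrinsics"])
```

```text
[[0.435, -0.107, 0.006], [0.462, -0.209, 0.006], [0.499, -0.084, 0.006], [0.391, -0.233, 0.006], [0.447, -0.168, 0.006]]
scene grip [[0.445, -0.16, 0.02]]
grip yaw ends 0.10469683858108268 105.21981926469967 [ 0.44839311 -0.15800195] [ 0.44487008 -0.15840154]
((231.10903930664062, 200.0807342529297), (59.238277435302734, 59.84044647216797), 70.20112609863281)
[[0.542, 0.456, 0.01], [0.595, 0.305, 0.01], [0.443, 0.25, 0.01], [0.392, 0.398, 0.01]] [0.493 0.352 0.01 ]
[[0.52, 0.407, 0.06], [0.449, 0.281, 0.06]] [0.48410277 0.34359048 0.06      ]
cam in tool [ 0.066  0.    -0.18 ] [[-0.0, 1.0, -0.0], [-0.97, -0.0, -0.23], [-0.23, 0.0, 0.97]] [[347.91677444   0.         328.21187262]
 [  0.         347.91677444 200.71156252]
 [  0.           0.           1.        ]]
```

View pics/c1.png

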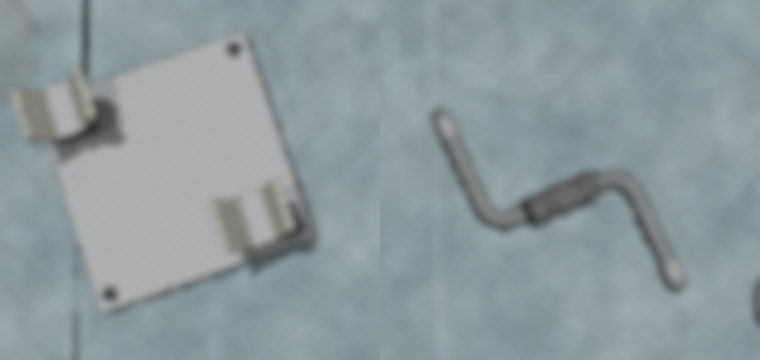

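The crop shows the tube's x axis at about 22° yaw, with its grip at about (0.446, -0.160). The stand's x axis is at about 19.4°, with its centre at about (0.487, 0.347). The post spacing of 145 mm matches the expected 146 mm. I'm moving over the tube now.

```bash
cat >> h.py <<'E'
def to(p,yaw,start=None):
    """print scaled shift/turn for successive targets; yaw in deg, tool down"""
    s=ctrl.read_state(); p0,R0=(s["position"],Ro.from_euler("xyz",s["orientation"])) if start is None else (np.array(start[:3]),Ro.from_euler("xyz",[np.pi,0,np.radians(start[3])]))
    R=Ro.from_euler("xyz",[np.pi,0,np.radians(yaw)])
    print((R0.inv().apply(np.array(p)-p0)/.15).round(3).tolist(),((R0.inv()*R).as_rotvec()/np.pi).round(4).tolist())
E
python3 - <<'E'
from h import *
W=[(.25,-.33,.25,55),(.35,-.22,.22,85),(.446,-.16,.16,112)]
to(W[0][:3],W[0][3]);to(W[1][:3],W[1][3],W[0]);to(W[2][:3],W[2][3],W[1])
E
```

```text
[0.644, -1.146, -0.301] [-0.0005, -0.0002, -0.1742]
[0.983, 0.125, 0.2] [0.0, 0.0, -0.1667]
[0.454, 0.603, 0.4] [0.0, 0.0, -0.15]
```

>>> send_rows([
  [1, [0.12, -0.2, -0.3], [0, 0, -0.035]],
  [1, [0.24, -0.4, -0.3], [0, 0, -0.07]],
  [1, [0.36, -0.6, -0.3], [0, 0, -0.105]],
  [1, [0.48, -0.8, -0.3], [0, 0, -0.14]],
  [1, [0.6, -1.0, -0.3], [0, 0, -0.174]],
])

```text
clock: 0.57
position: [0.2529, -0.3515, 0.2504]
orientation: [3.141, -0.0, 0.964]
force: [-0.3, 0.1, 0.4]
finger_gap: 0.0942
gripper_force: 0.0
```

Run:
```python
from h import *
s=ctrl.read_state();print(s["clock"],s["position"],s["orientation"],s["force"])
W=[(.37,-.22,.20,88),(.446,-.16,.16,112)]
to(W[0][:3],W[0][3]);to(W[1][:3],W[1][3],W[0])
```

```text
0.5667 [ 0.25289673 -0.35148054  0.25035473] [ 3.14147513e+00 -1.93388785e-04  9.64393443e-01] [-0.29763555  0.13080442  0.41267637]
[1.165, 0.142, 0.336] [0.0001, -0.0, -0.1819]
[0.417, 0.492, 0.267] [0.0, 0.0, -0.1333]
```

>>> send_rows([
  [1, [0.2, 0.03, 0.06], [0, 0, -0.036]],
  [1, [0.4, 0.06, 0.12], [0, 0, -0.073]],
  [1, [0.6, 0.09, 0.18], [0, 0, -0.11]],
  [1, [0.8, 0.12, 0.24], [0, 0, -0.145]],
  [1, [1.0, 0.14, 0.3], [0, 0, -0.18]],
])

```text
clock: 0.98
position: [0.357, -0.2412, 0.205]
orientation: [3.141, 0.0, 1.53]
force: [1.2, 0.2, -0.2]
finger_gap: 0.0939
gripper_force: 0.0
```

Run:
```python
from h import *
s=ctrl.read_state();print(s["position"])
to((.446,-.16,.16),112)
```

```text
[ 0.35695504 -0.24115074  0.20504386]
[0.565, 0.571, 0.3] [0.0001, 0.0001, -0.1352]
```

>>> send_rows([
  [1, [0.2, 0.2, 0.1], [0, 0, -0.036]],
  [1, [0.4, 0.4, 0.2], [0, 0, -0.073]],
  [1, [0.55, 0.56, 0.3], [0, 0, -0.11]],
  [1, [0.565, 0.57, 0.3], [0, 0, -0.135]],
  [1, [0.565, 0.57, 0.3], [0, 0, -0.135]],
])

```text
clock: 1.4
position: [0.4455, -0.1592, 0.1587]
orientation: [-3.139, -0.003, 1.955]
force: [-0.3, -0.1, -0.3]
finger_gap: 0.0944
gripper_force: 0.0
```

Run:
```python
from h import *
s=ctrl.read_state();c=ctrl.get_calibration("wrist");im=ctrl.grab_frame("wrist");cv2.imwrite("pics/w1.png",im)
np.save("cal1.npy",c,allow_pickle=True);print(s["position"],s["orientation"],proj("wrist",[s["position"],[.446,-.16,.026]],c))
```

```text
[ 0.44553114 -0.15916558  0.1586885 ] [-3.13938711e+00 -3.11580149e-03  1.95472591e+00] [[327.72115599 241.55406415]
 [328.32621    193.55373767]]
```

View pics/w1.png

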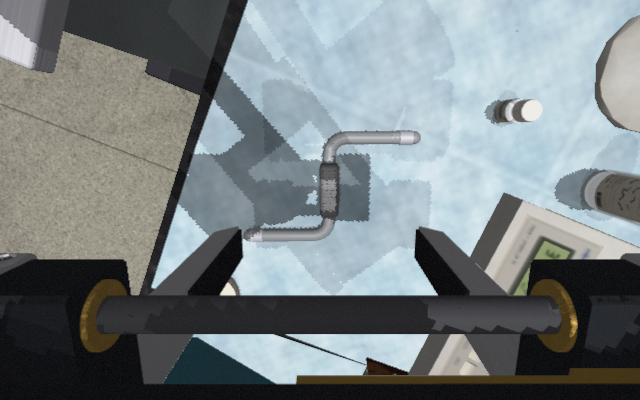

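Grip is centred near (329.5,191), its axis vertical in the image. The upper arm runs to (418,138) and the lower to (248,236). I'll measure these on known planes.

Run:
```python
from h import *
c=np.load("cal1.npy",allow_pickle=True).item()
G=ray("w",[[329,163],[329.5,219],[329.3,191]],[.026,.026,.026],c);print(G.round(4).tolist())
im=cv2.imread("pics/w1.png")
# arm centre lines: columns, darker/greyer than blue bench -> low saturation
hsv=cv2.cvtColor(im,cv2.COLOR_BGR2HSV);sat=hsv[...,1]
for x0,x1,y0,y1 in((350,396,122,154),(268,312,220,250)):
    sub=(sat[y0:y1,x0:x1]<30);xs=np.arange(x0,x1);ys=np.array([np.mean(np.flatnonzero(sub[:,i]))+y0 if sub[:,i].any() else np.nan for i in range(x1-x0)])
    ok=~np.isnan(ys);p=np.polyfit(xs[ok],ys[ok],1);e=np.c_[[x0,x1],np.polyval(p,[x0,x1])];E=ray("w",e,.008,c);d=E[1]-E[0]
    print(e.round(1).tolist(),sub.sum(0).mean(),E.round(4).tolist(),np.degrees(np.arctan2(d[1],d[0])))
E4=ray("w",[[419,138],[246,236]],.006,c);print(E4.round(4).tolist(),E4.mean(0))
to((*G[2,:2],.10),112)
```

```text
[[0.436, -0.1337, 0.026], [0.4561, -0.1821, 0.026], [0.4459, -0.1574, 0.026]]
[[350.0, 137.5], [396.0, 136.9]] 12.608695652173912 [[0.4461, -0.1062, 0.008], [0.4858, -0.0895, 0.008]] 22.765119275924413
[[268.0, 234.7], [312.0, 234.4]] 11.954545454545455 [[0.4072, -0.2249, 0.008], [0.4479, -0.2082, 0.008]] 22.342767329115862
[[0.5067, -0.0823, 0.006], [0.3871, -0.2353, 0.006]] [ 0.44690927 -0.15882478  0.006     ]
[0.018, 0.012, 0.397] [-0.0005, -0.0005, -0.0016]
```

>>> send_rows([
  [0.6, [0.01, 0.008, 0.2], [0, 0, -0.0025]],
  [0.6, [0.01, 0.008, 0.4], [0, 0, -0.0025]],
  [0.6, [0.01, 0.008, 0.6], [0, 0, -0.0025]],
  [0.6, [0.01, 0.008, 0.8], [0, 0, -0.0025]],
  [0.6, [0.01, 0.008, 0.85], [0, 0, -0.0025]],
])

```text
clock: 1.87
position: [0.4422, -0.1592, 0.0294]
orientation: [-3.137, -0.006, 1.953]
force: [-0.9, 0.5, 0.8]
finger_gap: 0.0645
gripper_force: 0.0
```

Run:
```python
from h import *
s=ctrl.read_state();print(s["position"],s["force"],s["finger_gap"])
to((.4465,-.1582,.004),112.5)
```

```text
[ 0.44216879 -0.15924162  0.02943148] [-0.94878557  0.49675649  0.81260093] 0.0645114752476661
[-0.005, 0.03, 0.169] [-0.0015, -0.0018, -0.0034]
```

>>> send_rows([
  [0.6, [-0.005, 0.03, 0.06], [-0.0015, -0.0018, -0.003]],
  [0.6, [-0.005, 0.03, 0.12], [-0.0015, -0.0018, -0.003]],
  [0.6, [-0.005, 0.03, 0.165], [-0.0015, -0.0018, -0.003]],
  [0.6, [-0.005, 0.03, 0.165], [-0.0015, -0.0018, -0.003]],
  [0.2, [-0.005, 0.03, 0.165], [-0.0015, -0.0018, -0.003]],
], newtons=30)

```text
clock: 2.28
position: [0.4507, -0.1594, 0.0087]
orientation: [3.137, 0.006, 1.965]
force: [-0.0, 0.6, 0.4]
finger_gap: 0.0525
gripper_force: 0.0
```

>>> send_rows([
  [0, [0, 0, 0], [0, 0, 0]],
  [0, [0, 0, 0], [0, 0, 0]],
  [0, [0, 0, 0], [0, 0, 0]],
  [0, [0, 0, 0], [0, 0, 0]],
  [0, [0, 0, 0], [0, 0, 0]],
], newtons=30)

```text
clock: 2.7
position: [0.4505, -0.159, 0.0085]
orientation: [3.137, 0.006, 1.967]
force: [-1.4, -0.8, 0.1]
finger_gap: 0.0198
gripper_force: 0.4
```

Grasp is 5 mm higher than planned and slightly tilted. I'll reopen, lower and level before closing.

>>> send_rows([
  [0.5, [0, 0, 0], [0, 0, 0]],
  [0.5, [0, 0, 0], [0, 0, 0]],
  [0.5, [0, 0, 0], [0, 0, 0]],
  [0.5, [0, 0, 0], [0, 0, 0]],
  [0.5, [0, 0, 0], [0, 0, 0]],
])

```text
clock: 3.12
position: [0.4506, -0.1588, 0.0082]
orientation: [3.137, 0.006, 1.966]
force: [0.0, -0.1, 0.6]
finger_gap: 0.0466
gripper_force: 0.0
```

Run:
```python
from h import *
s=ctrl.read_state();print(s["position"],s["orientation"],s["force"],s["finger_gap"],s["qvel"].round(4))
to((.4465,-.1582,.003),112.5)
c=ctrl.get_calibration("wrist");im=ctrl.grab_frame("wrist");cv2.imwrite("pics/w2.png",im[60:300]);
```

```text
[ 0.45055107 -0.15881082  0.00818019] [3.13685001 0.00561467 1.96627408] [ 0.04938188 -0.09236779  0.63255378] 0.04657472919642851 [-0.0005  0.0002 -0.0001  0.002   0.0013  0.0016]
[0.014, -0.024, 0.034] [0.0015, 0.0018, 0.0009]
```

View pics/w2.png

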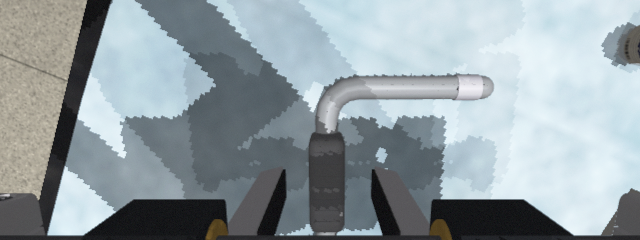

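The open fingers straddle the grip: block at column 327, finger midpoint about 329.

>>> send_rows([
  [0.5, [0, 0, 0.015], [0.0015, 0.0018, 0]],
  [0.5, [0, 0, 0.035], [0.0015, 0.0018, 0]],
  [0.3, [0, 0, 0.035], [0.0015, 0.0018, 0]],
  [0, [0, 0, 0.035], [0.0015, 0.0018, 0]],
  [0, [0, 0, 0.035], [0.0015, 0.0018, 0]],
], newtons=35)

```text
clock: 3.58
position: [0.4504, -0.1588, 0.0028]
orientation: [-3.141, -0.0, 1.966]
force: [-0.2, 0.2, 0.4]
finger_gap: 0.0303
gripper_force: 0.0
```

>>> send_rows([
  [0, [0, 0, 0], [0, 0, 0]],
  [0, [0, 0, 0], [0, 0, 0]],
  [0, [0, 0, 0], [0, 0, 0]],
  [0, [0, 0, 0], [0, 0, 0]],
  [0, [0, 0, 0], [0, 0, 0]],
])

```text
clock: 4.0
position: [0.4506, -0.1589, 0.003]
orientation: [-3.142, 0.0, 1.966]
force: [-0.4, 0.3, -0.0]
finger_gap: 0.0176
gripper_force: 35.0
```

>>> send_rows([
  [0, [0, 0, -0.1], [0, 0, 0]],
  [0, [0, 0, -0.3], [0, 0, 0]],
  [0, [0, 0, -0.55], [0, 0, 0]],
  [0, [0, 0, -0.8], [0, 0, 0]],
  [0, [0, 0, -1.0], [0, 0, 0]],
])

```text
clock: 4.42
position: [0.4509, -0.159, 0.1553]
orientation: [3.141, 0.001, 1.966]
force: [1.6, 0.3, -1.5]
finger_gap: 0.0175
gripper_force: 35.0
```

Run:
```python
from h import *
s=ctrl.read_state();print(s["position"],s["force"],s["finger_gap"],s["gripper_force"])
W=[(.43,-.02,.17,112),(.43,.12,.17,111),(.44,.25,.17,109.5)]
to(W[0][:3],W[0][3]);to(W[1][:3],W[1][3],W[0]);to(W[2][:3],W[2][3],W[1])
```

```text
[ 0.4508745  -0.1589726   0.15533788] [ 1.56483295  0.30427881 -1.5420029 ] 0.017521816689858073 34.998804330825806
[0.908, 0.229, -0.099] [0.0003, 0.0004, 0.0037]
[0.865, 0.35, 0.0] [0.0, -0.0, 0.0056]
[0.785, 0.373, 0.0] [0.0, -0.0, 0.0083]
```

>>> send_rows([
  [0, [0.15, 0.04, -0.03], [0, 0, 0]],
  [0, [0.34, 0.08, -0.06], [0, 0, 0.002]],
  [0, [0.54, 0.13, -0.1], [0, 0, 0.003]],
  [0, [0.74, 0.18, -0.1], [0, 0, 0.004]],
  [0, [0.94, 0.23, -0.1], [0, 0, 0.004]],
])

```text
clock: 4.83
position: [0.4277, -0.0143, 0.1682]
orientation: [3.141, 0.0, 1.953]
force: [0.5, 0.5, -1.7]
finger_gap: 0.0172
gripper_force: 35.0
```

>>> send_rows([
  [0, [0.2, 0.08, 0], [0, 0, 0]],
  [0, [0.4, 0.16, 0], [0, 0, 0.002]],
  [0, [0.6, 0.24, 0], [0, 0, 0.004]],
  [0, [0.8, 0.33, 0], [0, 0, 0.005]],
  [0, [0.9, 0.37, 0], [0, 0, 0.006]],
])

```text
clock: 5.25
position: [0.4284, 0.1336, 0.1678]
orientation: [3.141, -0.001, 1.937]
force: [0.1, -0.3, -0.9]
finger_gap: 0.0173
gripper_force: 35.0
```

Run:
```python
from h import *
s=ctrl.read_state();print(s["position"],s["orientation"],s["force"],s["gripper_force"])
to((.455,.24,.17),109.5)
```

```text
[0.42839826 0.13359287 0.167775  ] [ 3.14131922e+00 -1.48551420e-03  1.93714665e+00] [ 0.13724886 -0.33221172 -0.90218161] 34.998536109924316
[0.599, 0.42, -0.014] [0.0001, -0.0005, 0.0083]
```

>>> send_rows([
  [0, [0.2, 0.12, 0], [0, 0, 0.004]],
  [0, [0.4, 0.25, 0], [0, 0, 0.008]],
  [0, [0.55, 0.38, -0.01], [0, 0, 0.008]],
  [0, [0.55, 0.38, -0.01], [0, 0, 0.008]],
  [0, [0.55, 0.38, -0.01], [0, 0, 0.008]],
])

```text
clock: 5.67
position: [0.4526, 0.2288, 0.169]
orientation: [-3.14, 0.0, 1.913]
force: [0.5, -0.1, -0.9]
finger_gap: 0.0178
gripper_force: 35.0
```

Run:
```python
from h import *
s=ctrl.read_state();c=ctrl.get_calibration("wrist");im=ctrl.grab_frame("wrist");cv2.imwrite("pics/w3.png",im);np.save("cal3.npy",c,allow_pickle=True);np.save("s3.npy",s,allow_pickle=True)
print(s["position"],s["orientation"])
```

```text
[0.45264184 0.22878849 0.16895274] [-3.14040504e+00  3.30236576e-04  1.91261731e+00]
```

View pics/w3.png

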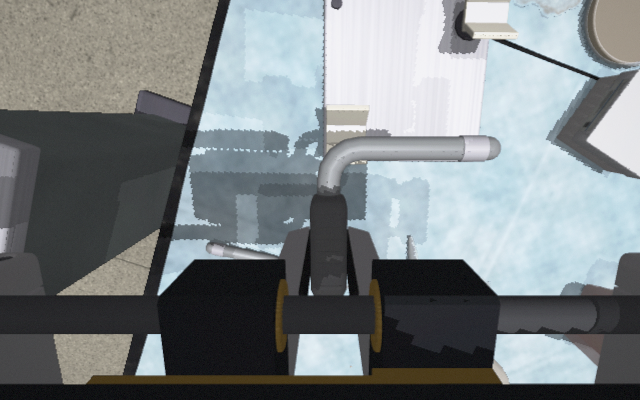

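The far post is visible at (488,20), but the held tube hides the near one. I'll back off and rise so both show.

>>> send_rows([
  [0, [0, 0.1, -0.2], [0, 0, 0]],
  [0, [-0.05, 0.2, -0.4], [0, 0, 0]],
  [0, [-0.1, 0.3, -0.6], [0, 0, 0]],
  [0, [-0.1, 0.47, -0.8], [0, 0, 0]],
  [0, [-0.1, 0.47, -0.85], [0, 0, 0]],
])

```text
clock: 6.13
position: [0.5297, 0.2364, 0.3026]
orientation: [3.131, 0.001, 1.907]
force: [0.1, 0.0, -0.2]
finger_gap: 0.0178
gripper_force: 35.0
```

>>> send_rows([
  [0, [0, 0, 0], [0, 0, 0]],
  [0, [0, 0, 0], [0, 0, 0]],
  [0, [0, 0, 0], [0, 0, 0]],
  [0, [0, 0, 0], [0, 0, 0]],
  [0, [0, 0, 0], [0, 0, 0]],
])

```text
clock: 6.55
position: [0.5229, 0.2367, 0.295]
orientation: [-3.138, -0.0, 1.91]
force: [-0.8, -0.4, -1.7]
finger_gap: 0.0176
gripper_force: 35.0
```

Run:
```python
from h import *
s=ctrl.read_state();c=ctrl.get_calibration("wrist");im=ctrl.grab_frame("wrist");cv2.imwrite("pics/w4.png",im);np.save("cal4.npy",c,allow_pickle=True);np.save("s4.npy",s,allow_pickle=True)
cv2.imwrite("pics/w4c.png",cv2.resize(im[0:200,200:460],(780,600),interpolation=2))
print(s["position"],s["orientation"])
```

```text
[0.52293261 0.23670393 0.29500481] [-3.13784572e+00 -1.83290870e-04  1.90977882e+00]
```

View pics/w4c.png

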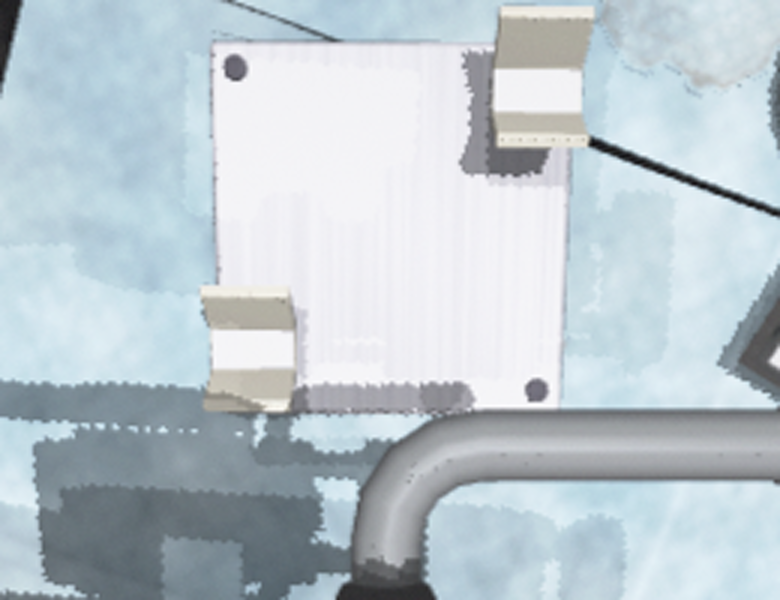

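Both notches are visible, in crop pixels at 3x: far floor from (497,69) to (582,112), near floor from (212,329) to (295,370). The held arm lies at row 445, and the bend's vertical leg at column 391.

```bash
cat > m.py <<'E'
from h import *
c=np.load("cal4.npy",allow_pickle=True).item();s=np.load("s4.npy",allow_pickle=True).item()
f=lambda p:np.array(p,float)/3+[200,0]
F=ray("w",f([[539,90.5],[254,349.5]]),.045,c);print("floors",F.round(4).tolist(),np.linalg.norm(F[0]-F[1]))
d=F[0]-F[1];seat=F.mean(0);yaw=np.degrees(np.arctan2(d[1],d[0])-np.arctan2(48,55));print("seat",seat,"yaw",yaw)
C=ray("w",f([[212,42],[568,182],[560,410],[537,390],[234,67]]),.01,c);print("plate TL->BR holes mid",C[3:].mean(0))
for a,b in(((497,69),(581,69)),((495,112),(583,112)),((212,329),(295,329)),((212,370),(296,370))):
    P=ray("w",f([a,b]),.045,c);e=P[1]-P[0];print("edge len",np.linalg.norm(e),np.degrees(np.arctan2(e[1],e[0])))
im=cv2.imread("pics/w4.png")
# tube in hand: centreline of arm at z of tube axis, top rim seen
g=cv2.cvtColor(im,cv2.COLOR_BGR2HSV)
z=s["position"][2]+.003
m=((g[...,2]<175)&(g[...,1]<40))
xs=np.arange(385,440);top=[];bot=[]
for x in xs:
    r=np.flatnonzero(m[130:170,x])+130;top.append(r.min());bot.append(r.max())
print("arm rows",np.median(top),np.median(bot),top[::10],bot[::10])
R0=Ro.from_euler("xyz",s["orientation"])
for (u,v) in((385,148.3),(440,148.3),(330,185)):
    P=ray("w",[u,v],z,c)[0];print("tube pt in tool mm",(R0.inv().apply(P-s["position"])*1000).round(1))
E
python3 m.py
python3 - <<'E'
import cv2;im=cv2.imread("pics/w4.png");cv2.imwrite("pics/w4d.png",cv2.resize(im[120:320,190:510],(800,500),interpolation=2))
E
```

```text
floors [[0.5231, 0.4106, 0.045], [0.4503, 0.2837, 0.045]] 0.1463406604828405
seat [0.48671789 0.34711958 0.045     ] yaw 19.028125229780688
plate TL->BR holes mid [0.48597608 0.34691175 0.01      ]
edge len 0.031715459910495465 19.355156021339088
edge len 0.03351353170925318 19.362039637353725
edge len 0.03311447462442642 19.398682446638606
edge len 0.03380585169334996 19.40598568274459
arm rows 136.0 159.0 [np.int64(136), np.int64(136), np.int64(136), np.int64(136), np.int64(136), np.int64(136)] [np.int64(159), np.int64(159), np.int64(159), np.int64(159), np.int64(159), np.int64(159)]
tube pt in tool mm [50.8 28.9 -3.1]
tube pt in tool mm [50.8 56.6 -3.2]
tube pt in tool mm [32.   1.2 -3. ]
```

View pics/w4d.png

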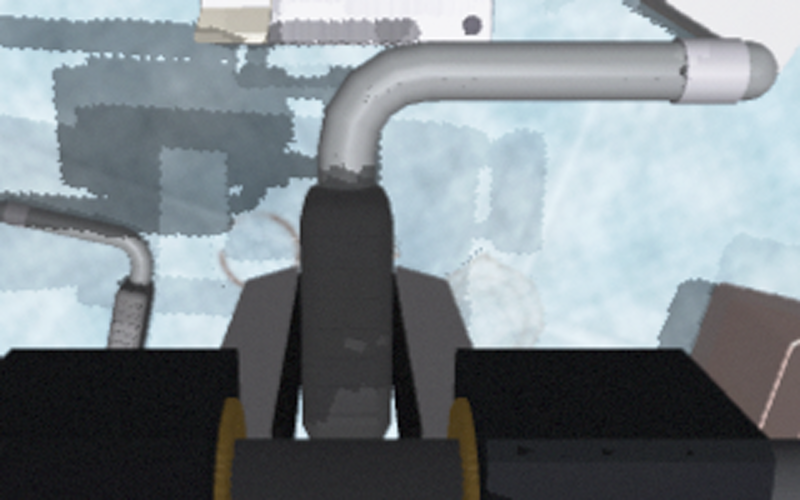

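The tube's arm is parallel to the tool's y axis, with the grip offset +2.8 mm along the tool's x. The floor spacing of 146.3 mm and the yaw of 19.4° both match the stand's dimensions.

Run:
```python
from h import *
to((.4865,.3441,.18),109.35)
```

```text
[0.756, 0.009, 0.769] [-0.001, -0.0, 0.0004]
```

>>> send_rows([
  [0, [0.18, 0, 0.15], [-0.001, 0, 0]],
  [0, [0.38, 0.005, 0.3], [-0.001, 0, 0]],
  [0, [0.58, 0.01, 0.5], [-0.001, 0, 0]],
  [0, [0.72, 0.01, 0.7], [-0.001, 0, 0]],
  [0, [0.756, 0.01, 0.77], [-0.001, 0, 0]],
])

```text
clock: 7.02
position: [0.4831, 0.3459, 0.1756]
orientation: [-3.135, -0.0, 1.913]
force: [-1.0, 0.1, -1.2]
finger_gap: 0.0178
gripper_force: 35.0
```

>>> send_rows([
  [0, [0, 0, 0], [0, 0, 0]],
  [0, [0, 0, 0], [0, 0, 0]],
  [0, [0, 0, 0], [0, 0, 0]],
  [0, [0, 0, 0], [0, 0, 0]],
  [0, [0, 0, 0], [0, 0, 0]],
])

```text
clock: 7.43
position: [0.49, 0.3443, 0.1838]
orientation: [3.134, -0.0, 1.908]
force: [-0.3, 0.7, -0.7]
finger_gap: 0.018
gripper_force: 35.0
```

Run:
```python
from h import *
s=ctrl.read_state();print(s["position"],s["orientation"],s["force"])
to((.4865,.3441,.085),109.35)
```

```text
[0.49002058 0.34425336 0.18377138] [ 3.13441308e+00 -3.02780464e-04  1.90814012e+00] [-0.33537792  0.67333686 -0.71928801]
[0.007, -0.027, 0.658] [0.0023, -0.0001, -0.0001]
```

>>> send_rows([
  [0, [0.007, -0.025, 0.1], [0.0023, 0, 0]],
  [0, [0.007, -0.025, 0.25], [0.0023, 0, 0]],
  [0, [0.007, -0.025, 0.4], [0.0023, 0, 0]],
  [0, [0.007, -0.025, 0.55], [0.0023, 0, 0]],
  [0, [0.007, -0.025, 0.65], [0.0023, 0, 0]],
])

```text
clock: 7.85
position: [0.4832, 0.3433, 0.081]
orientation: [-3.134, 0.0, 1.909]
force: [-0.2, -0.7, -2.5]
finger_gap: 0.0173
gripper_force: 35.0
```

>>> send_rows([
  [0, [0, 0, 0], [0, 0, 0]],
  [0, [0, 0, 0], [0, 0, 0]],
  [0, [0, 0, 0], [0, 0, 0]],
  [0, [0, 0, 0], [0, 0, 0]],
  [0, [0, 0, 0], [0, 0, 0]],
])

```text
clock: 8.27
position: [0.4858, 0.3451, 0.0857]
orientation: [-3.141, -0.0, 1.91]
force: [-0.3, -0.3, -1.5]
finger_gap: 0.0176
gripper_force: 35.0
```

Run:
```python
from h import *
s=ctrl.read_state();print(s["position"],s["orientation"],s["force"])
to((.4865,.3441,.048),109.35)
c=ctrl.get_calibration("wrist");im=ctrl.grab_frame("wrist");cv2.imwrite("pics/w5.png",im);np.save("cal5.npy",c,allow_pickle=True);np.save("s5.npy",s,allow_pickle=True)
```

```text
[0.48580251 0.34506281 0.0856596 ] [-3.14066853e+00 -4.56829168e-04  1.90966743e+00] [-0.34419033 -0.30040978 -1.51704131]
[-0.008, 0.002, 0.251] [-0.0003, -0.0001, 0.0004]
```

View pics/w5.png

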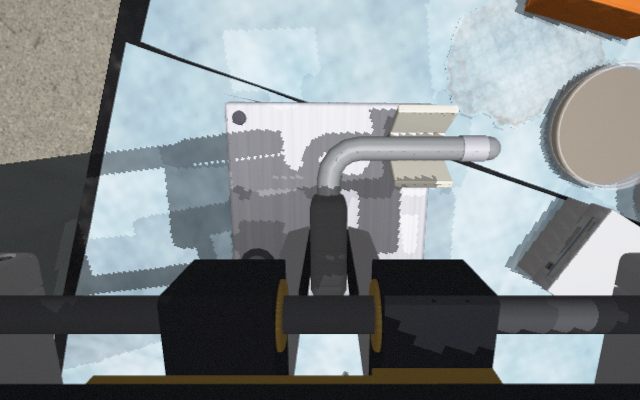

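The held arm at row 148 is centred over the far notch, whose mouth spans rows 105–187. I'll lower it slowly.

>>> send_rows([
  [0, [-0.008, 0.002, 0.05], [0, 0, 0]],
  [0, [-0.008, 0.002, 0.11], [0, 0, 0]],
  [0, [-0.008, 0.002, 0.17], [0, 0, 0]],
  [0, [-0.008, 0.002, 0.21], [0, 0, 0]],
  [0, [-0.008, 0.002, 0.23], [0, 0, 0]],
])

```text
clock: 8.73
position: [0.4837, 0.3426, 0.0478]
orientation: [-3.133, 0.001, 1.91]
force: [-6.8, -4.4, 15.9]
finger_gap: 0.0175
gripper_force: 35.0
```

>>> send_rows([
  [0, [0, 0, 0.005], [0, 0, 0]],
  [0, [0, 0, 0.01], [0, 0, 0]],
  [0, [0, 0, 0.015], [0, 0, 0]],
  [0, [0, 0, 0.02], [0, 0, 0]],
  [0, [0, 0, 0.02], [0, 0, 0]],
])

```text
clock: 9.15
position: [0.4851, 0.3433, 0.0479]
orientation: [-3.137, 0.0, 1.91]
force: [-4.7, -2.5, 9.1]
finger_gap: 0.0177
gripper_force: 35.0
```

Run:
```python
from h import *
s=ctrl.read_state();print(s["position"],s["orientation"],s["force"],s["moment"],s["clock"])
to((.4865,.3441,.048),109.35)
```

```text
[0.48506426 0.34333143 0.04791318] [-3.13700628e+00  3.06958623e-04  1.90999629e+00] [-4.74172161 -2.53741931  9.09150125] [-0.35932199  0.6013874   0.01913385] 9.15
[0.002, 0.011, -0.001] [-0.0015, 0.0001, 0.0005]
```

Contact came at the expected height (TCP z 0.048). I'll relax with a small correction along the notch, then open partway.

>>> send_rows([
  [0, [0, 0.01, -0.003], [-0.001, 0, 0]],
  [0, [0, 0.01, -0.003], [-0.001, 0, 0]],
  [0, [0, 0.01, -0.003], [-0.001, 0, 0]],
  [0, [0, 0.01, -0.003], [-0.001, 0, 0]],
  [0, [0, 0.01, -0.003], [-0.001, 0, 0]],
], newtons=10)

```text
clock: 9.57
position: [0.4867, 0.3439, 0.0479]
orientation: [-3.141, 0.0, 1.91]
force: [-1.2, -2.0, 6.3]
finger_gap: 0.0179
gripper_force: 10.0
```

>>> send_rows([
  [0.25, [0, 0, 0], [0, 0, 0]],
  [0.35, [0, 0, 0], [0, 0, 0]],
  [0.45, [0, 0, 0], [0, 0, 0]],
  [0.5, [0, 0, 0], [0, 0, 0]],
  [0.5, [0, 0, 0], [0, 0, 0]],
])

```text
clock: 9.98
position: [0.4865, 0.3439, 0.0466]
orientation: [-3.14, -0.0, 1.91]
force: [0.4, -0.1, -0.2]
finger_gap: 0.0454
gripper_force: 0.0
```

>>> send_rows([
  [0.5, [0, 0, -0.1], [0, 0, 0]],
  [0.5, [0, 0, -0.25], [0, 0, 0]],
  [0.5, [0, 0, -0.45], [0, 0, 0]],
  [0.5, [0, 0, -0.65], [0, 0, 0]],
  [0.5, [0, 0, -0.85], [0, 0, 0]],
])

```text
clock: 10.4
position: [0.4863, 0.3438, 0.1752]
orientation: [-3.14, 0.0, 1.91]
force: [0.9, -0.3, -0.1]
finger_gap: 0.0471
gripper_force: 0.0
```

>>> send_rows([
  [0.5, [-0.15, 0, -0.15], [0, 0, 0]],
  [0.5, [-0.35, 0, -0.3], [0, 0, 0]],
  [0.5, [-0.55, 0, -0.4], [0, 0, 0]],
  [0.5, [-0.6, 0, -0.4], [0, 0, 0]],
  [0.5, [-0.6, 0, -0.4], [0, 0, 0]],
])

```text
clock: 10.82
position: [0.518, 0.2576, 0.2354]
orientation: [3.14, 0.0, 1.906]
force: [0.3, -0.6, 0.2]
finger_gap: 0.047
gripper_force: 0.0
```

Run:
```python
from h import *
s=ctrl.read_state();c=ctrl.get_calibration("wrist");im=ctrl.grab_frame("wrist");cv2.imwrite("pics/w6.png",cv2.resize(im[:290,170:490],None,fx=2,fy=2,interpolation=2));np.save("cal6.npy",c,allow_pickle=True)
print(s["position"],s["orientation"])
print(proj("w",[.4867,.3471,.071],c))
```

```text
[0.51799264 0.25762826 0.23540446] [3.14007271e+00 1.85568696e-04 1.90647995e+00]
[[327.45733503  86.98394407]]
```

View pics/w6.png

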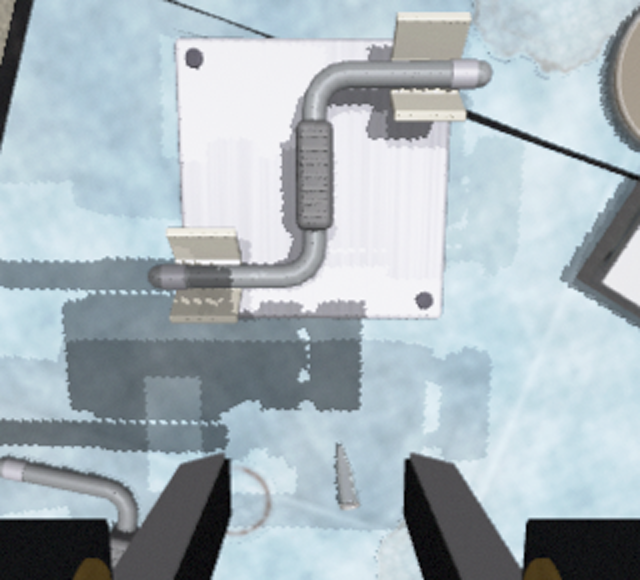

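The tube lies in both notches. Its grip centre at (327.5,87) matches the predicted seat, and the ends stick out evenly. The gripper is clear and the U tube was not touched.

```bash
python3 -c "
from plant import ctrl
print(ctrl.hand_in())"
```

```text
the job is handed in; nothing more can be done
None
```

The Z tube is seated level in both notches with its grip midway between the posts and released, the U tube was left where it lay, and the job was handed in at about 11 s on the robot's clock.

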